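# Grade a printing block into its rack slot

## Robot

A 7-joint arm with a two-finger parallel gripper is mounted at the origin on the work surface. World frame = base frame: x ahead of the robot, y to its left, z up, the work surface at z = 0. Lengths are in mm, angles in rad, forces in N, time in s.
With the tool pointing down it reaches from about 400 to 875 mm from the base axis. Payload 19.3 kg.
Tool frame: the origin (TCP) lies on the centre line of the jaws, within the pads' length; the fingertips stand 14 mm ahead of it and the grasp point (between the pads) lies 5 mm behind it; z points along the fingers, y is the direction in which the jaws open and shut (so a half turn about z gives the same grasp; the last joint's range is limited). The gripper opens to 85 mm and grips with 20 to 120 N. Pads are 22 mm wide; open, the fingers measure 114 mm over their backs; the gripper's body (76 mm by 85 mm) begins 54 mm behind the grasp point. The pads swing forward as they close: fully open they stand 13 mm farther back than shut.
Start: joints at [-1.354, 0.521, -0.036, 1.599, 0.021, 1.021, -0.113], TCP at [176.822, 599.457, 245.291] pointing down, gripper open.
Joint ranges: [-2.91, 2.91], [-0.3, 2.13], [-1.5, 1.42], [0.17, 2.43], [-1.26, 4.41], [0.16, 1.93], [-2.52, 2.52]. Speed limits (rad/s): [1.89, 1.89, 2.39, 2.39, 3.01, 3.01, 3.01].

## Interface

Orientations are given as a rotation vector (axis times angle).
In Python, from plant import ctrl, imaging, order gives the robot as it stands.
- The arm moves only by the shell command python3 -m inch 'ROWS' [OPENING]. ROWS is JSON, a list of rows, each an object with "delta_pos": the shift along the world's x, y, z each as a share of 2.5 cm, from -1 to 1, a list of three; "yaw": the turn about the world's z as a share of 180 degrees, from -1 to 1. In form: [{"delta_pos": [tx, ty, tz], "yaw": yaw}, ...]. A call has 1 to 20 rows; each row shifts and turns the pose as measured when the row begins; what a row does not reach is not made up. A row lasts 1/8 s, in which the tool goes at most 62.5 mm and 10.7 degrees, less where a joint would pass 70% of its speed; a pose out of reach is approached as far as the arm can. A call with a number of a shift or a turn outside -1 to 1 is refused whole. A call with a gripper value outside its range is refused whole. OPENING is the closure, from 0 (fully open) to 1 (shut), set as the call begins (- or left out, the last holds). The fingers move at their own pace and stop on an object; the grip force is fixed at half the most. Time passes only in rows, so rows that do not move let the fingers close. It gives the time, the measured TCP pose, the force and the opening at its end, in the units of the state.
- ctrl.read_state(): the state, without advancing time (a new reading comes with each control period).
- imaging.get_image(name): name is "side" or "top" or "wrist"; returns a dict with "image" (420x560x3 uint8, red, green, blue), "vfov" (degrees; the focal length in pixels is half the picture's height over the tangent of half this angle, whatever the lens; pixels are square), "cx", "cy" (the principal point, pixels), "rvec" (rotation vector, rad) and "tvec" (3), from world to camera coordinates, as OpenCV has them. Camera axes: x right, y down, z forward; pixel columns grow to the right and rows downward; lengths in mm; the calibration is good to about 2 mm. A picture is of the moment at which its call begins. There is no depth.
- order.finish_job(): hands the job in, once; it reports no verdict.
The state is a dict: "t": time; "joint_pos": joint angles; "dq": joint speeds; "joint_torque": joint torques, N m; "ee_pos": TCP position; "eef_rot": TCP orientation; "force": force on the tool from outside, world axes, zero at the start; "moment": the same for the moment, N m; "grip_width": finger opening in mm.
Only numpy, scipy, OpenCV 4.12 (cv2) and the standard library are available. Lean on these libraries where they do the work, as an engineer would, in place of code of your own. Each camera call takes 0.05 s, during which the arm holds its last target.

## Task

Take the middle one of the three printing blocks that stand drying on the board and grade it in the rack: working from narrow to wide, lower it onto one slot after another (slots plainly much too narrow may be passed over, but the one before its own must be seen to refuse it) and stand it on end in the first slot that accepts it, fully down on the slot's floor, and let go. Lower it in gently, do not let it drop; leave the other two blocks standing as they are and do not disturb the other things on the bench.

Things in the scene. Friction and masses are not known exactly. Their poses are not given: they have to be found in the camera images.
- drying_board: wooden board 110 (x) by 150 (y) by 10 mm, fixed; origin: centre of its underside. The blocks stand on it (z = 10 mm) in a row along its y, 30 mm apart, the middle one on its centre, faces looking along y, narrow edges along x. The gaps between their faces are 4 to 12 mm, too narrow for fingers; their narrow edges are free.
- block_a: printing block standing on end on the drying board: wood with a thin dark grey linoleum face on one side, 62 mm wide (its x), 96 mm tall (its z), 45 to 150 g. Thickness (its y) is between 14 and 31 mm, different for each of the three, and not given: found by trying the slots. Origin: centre of its underside. Which of the three stands in the middle varies.
- block_b: as block_a, another thickness
- block_c: as block_a, another thickness
- rack: plywood rack fixed on the bench, 112 (x) by 178 (y) mm; origin: centre of its underside. On its 8 mm floor, five slots side by side along y between 8 mm partitions with rounded tops, 40 mm over the floor (z = 48 mm); narrowest slot at the +y end. Slatted long sides, inner faces at x = -36 and +36 mm, reach z = 116 mm, higher than a seated block; the short ends are low.
- slot0 (a point): middle of the floor of slot 0, 12 mm wide, at y = 75 mm, z = 8 mm on the rack; the narrowest. Slots are 72 mm long along x; the axes of these points are the rack's
- slot1 (a point): middle of the floor of slot 1, 19 mm wide, at y = 51.5 mm, z = 8 mm on the rack. The side rails leave no room for fingers at a block's narrow edges: take it by its faces to lower it home
- slot2 (a point): middle of the floor of slot 2, 26 mm wide, at y = 21 mm, z = 8 mm on the rack. Above the partitions the space between the rails is free along the whole row
- slot3 (a point): middle of the floor of slot 3, 33 mm wide, at y = -16.5 mm, z = 8 mm on the rack
- slot4 (a point): middle of the floor of slot 4, 40 mm wide, at y = -61 mm, z = 8 mm on the rack; the widest
- ink_roller: bystander: ink roller lying beyond the middle of the bench, black rubber drum, dark wooden handle, 165 mm long, 35 mm high. The bench between rack and drying board (x from 0.38 to 0.48 m, 60 mm either side of y = 0) is clear for setting a block down.
- gouge_1: bystander: carving gouge 173 mm long, 25 mm high, wooden handle, lying between rack and drying board towards the far side
- gouge_2: bystander: the same kind of gouge lying on the left, near the robot
- ink_tin: bystander: round tin, 72 mm diameter, 70 mm tall, at the far side
- try_square: bystander: try square (dark wood stock 100 mm, steel blade 150 mm), lying on the right near the robot
- cork_sander: bystander: cork sanding block 110 x 62 x 36 mm, at the far side
- offcut_box: bystander: open cardboard box 130 x 170 x 50 mm on the right

How it is judged:
By the outcome, as a careful person would: the job done as asked, in the order asked, and still so for the second after the job is handed in, with the robot touching nothing.
It also fails if it takes over 64 s, if anything falls off the work surface, if the arm or the gripper's body presses on something with over 40 N, if the wrist force passes 120 N, or if a joint passes its speed limit or range.

## Working session

There is one attempt and no reset: what is moved stays moved. The work goes in short steps, Python scripts to look and compute and a shell command to move; the robot and the scene stay as the last step left them, time stands still between calls to the robot, and variables do not carry over. Pictures are saved under pics/ and viewed, and the job is handed in when it is done.

```bash
ls; mkdir -p pics
cat > h.py <<'E'
import numpy as np, cv2
from plant import ctrl, imaging, order
def grab(n,fn):
    d=imaging.get_image(n); cv2.imwrite(f'pics/{fn}.png',d['image'][:,:,::-1])
    np.savez(f'pics/{fn}.npz',**d); return d
def load(fn): return dict(np.load(f'pics/{fn}.npz'))
def K(d):
    f=d['image'].shape[0]/2/np.tan(np.radians(d['vfov'])/2)
    return np.array([[f,0,d['cx']],[0,f,d['cy']],[0,0,1.]])
def ray(d,u,v):
    R=cv2.Rodrigues(np.array(d['rvec'],float))[0]; t=np.array(d['tvec'],float).ravel()
    r=R.T@np.linalg.inv(K(d))@np.array([u,v,1.]); return -R.T@t, r/np.linalg.norm(r)
def onz(d,u,v,z):
    c,r=ray(d,u,v); return c+r*(z-c[2])/r[2]
def proj(d,p):
    return cv2.projectPoints(np.array(p,float).reshape(-1,3),np.array(d['rvec'],float),np.array(d['tvec'],float),K(d),None)[0].reshape(-1,2)
def tri(d1,p1,d2,p2):
    c1,r1=ray(d1,*p1);c2,r2=ray(d2,*p2)
    A=np.stack([r1,-r2],1); s=np.linalg.lstsq(A,c2-c1,rcond=None)[0]
    a=c1+s[0]*r1;b=c2+s[1]*r2; return (a+b)/2,np.linalg.norm(a-b)
E
python3 - <<'E'
from h import *
for n in ['side','top','wrist']:
    d=grab(n,n+'0'); c,_=ray(d,0,0); print(n,d['vfov'],d['cx'],d['cy'],c.round())
s=ctrl.read_state(); print({k:np.round(v,3) for k,v in s.items()})
E
```

```text
pics
side 51.55127593765628 278.14678608014026 217.992895198859 [  430. -1163.   914.]
top 46.890793313609976 282.79370708348586 209.21002463698827 [ 332.  -42. 1356.]
wrist 68.61959304254594 278.6588916358816 209.30745784082987 [109. 618. 374.]
{'t': np.float64(0.15), 'joint_pos': array([-1.354,  0.522, -0.036,  1.6  ,  0.021,  1.021, -0.113]), 'dq': array([-0.   , -0.002,  0.001, -0.   ,  0.   ,  0.003, -0.001]), 'joint_torque': array([ 3.0000e-03, -9.2739e+01,  1.9810e+00, -3.7005e+01,  1.8000e-02,
        6.0000e-03,  0.0000e+00]), 'ee_pos': array([176.797, 599.227, 244.875]), 'eef_rot': array([-4.490e-01, -3.109e+00,  1.000e-03]), 'force': array([-0.22 , -0.223,  0.103]), 'moment': array([-0.03 , -0.007,  0.043]), 'grip_width': np.float64(85.505)}
```

View pics/top0.png

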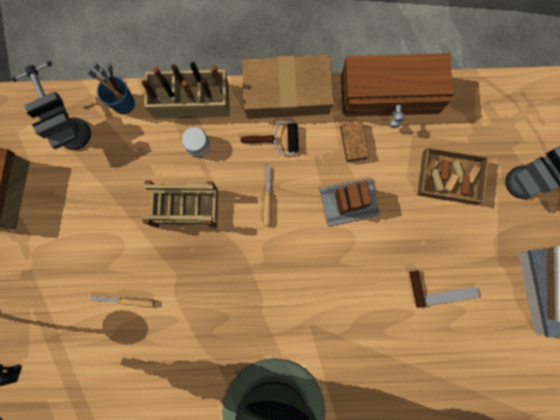

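View pics/side0.png

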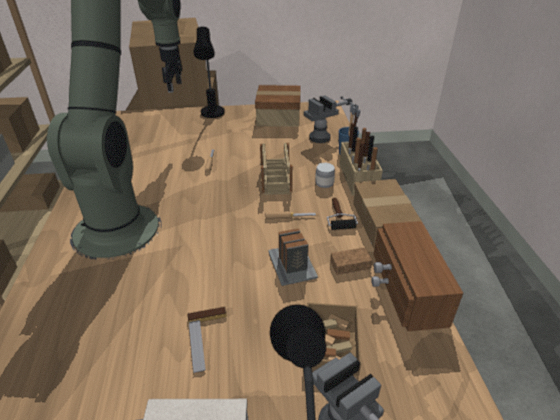

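View pics/wrist0.png

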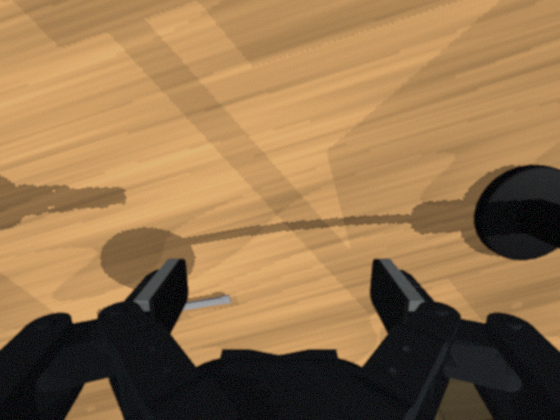

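Run:
```python
from h import *
d=load('top0'); im=d['image'][:,:,::-1]
a=cv2.resize(im[170:240,135:230],None,fx=8,fy=8,interpolation=cv2.INTER_CUBIC)
b=cv2.resize(im[165:235,305:400],None,fx=8,fy=8,interpolation=cv2.INTER_CUBIC)
cv2.imwrite('pics/za.png',a);cv2.imwrite('pics/zb.png',b)
print(onz(d,183,203,48),onz(d,350,200,10))
```

```text
[559.3121197  233.61834064  48.        ] [ 560.7337275  -229.50693794   10.        ]
```

View pics/za.png

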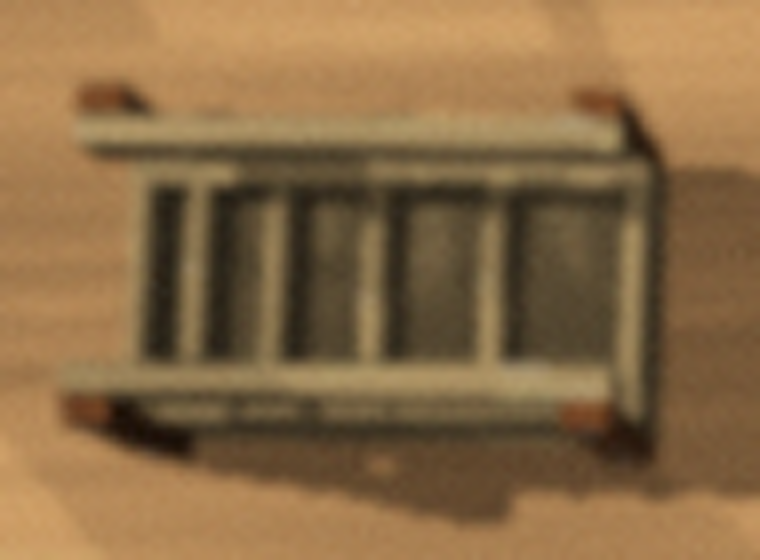

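View pics/zb.png

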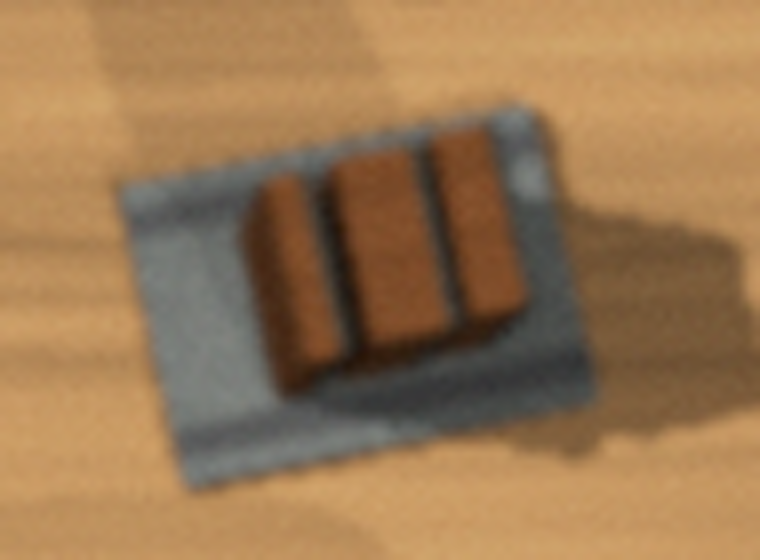

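```bash
python3 - <<'E'
from h import *
d=load('top0'); s=load('side0')
print(onz(d,353.75,196.25,106))
# board corners
Z=lambda x,y:(305+x/8,165+y/8)
for p in [(125,187),(530,105),(598,400),(188,488)]: print(onz(d,*Z(*p),10).round(1))
# mid block top corners
for p in [(330,160),(410,148),(450,325),(365,347)]: print('b',onz(d,*Z(*p),106).round(1))
im=s['image'][:,:,::-1]
cv2.imwrite('pics/zs.png',cv2.resize(im[215:295,255:350],None,fx=7,fy=7,interpolation=cv2.INTER_CUBIC))
cv2.imwrite('pics/zr.png',cv2.resize(im[130:215,245:335],None,fx=7,fy=7,interpolation=cv2.INTER_CUBIC))
E
python3 -m inch '[{"delta_pos":[0.6,-0.95,0.2],"yaw":-0.01},{"delta_pos":[0.6,-0.95,0.2],"yaw":-0.02},{"delta_pos":[0.6,-0.95,0.2],"yaw":-0.02},{"delta_pos":[0.6,-0.95,0.2],"yaw":-0.02},{"delta_pos":[0.6,-0.95,0.2],"yaw":-0.02},{"delta_pos":[0.6,-0.95,0],"yaw":-0.02},{"delta_pos":[0.6,-0.95,0],"yaw":-0.02},{"delta_pos":[0.6,-0.95,0],"yaw":-0.02},{"delta_pos":[0.6,-0.95,0],"yaw":-0.02},{"delta_pos":[0.6,-0.95,0],"yaw":-0.02}]' 0
```

```text
[ 554.13110297 -226.41329382  106.        ]
[ 596.5 -148.1   10. ]
[ 621.9 -292.8   10. ]
[ 515.7 -310.7   10. ]
[ 488.8 -165.8   10. ]
b [ 584.7 -208.2  106. ]
b [ 588.  -234.7  106. ]
b [ 528.7 -244.7  106. ]
b [ 522.2 -216.6  106. ]
t: 1.4
ee_pos: [332.5, 349.7, 269.1]
eef_rot: [-1.384, -2.818, 0.004]
force: [0.4, 0.4, -0.1]
grip_width: 85.5
```

View pics/zs.png

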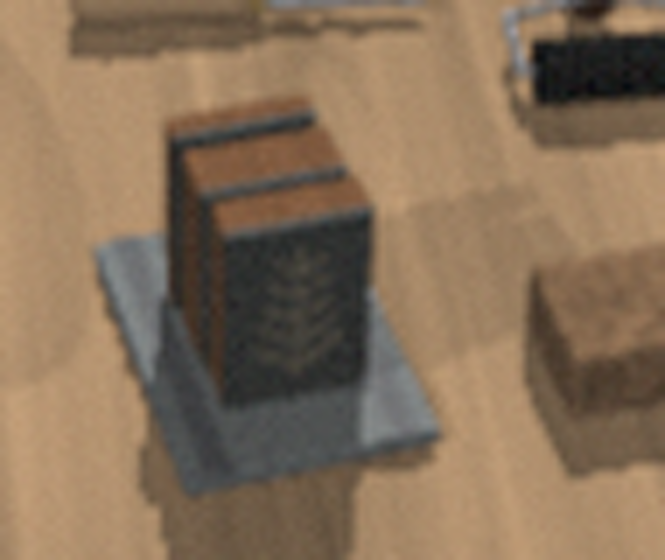

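View pics/zr.png

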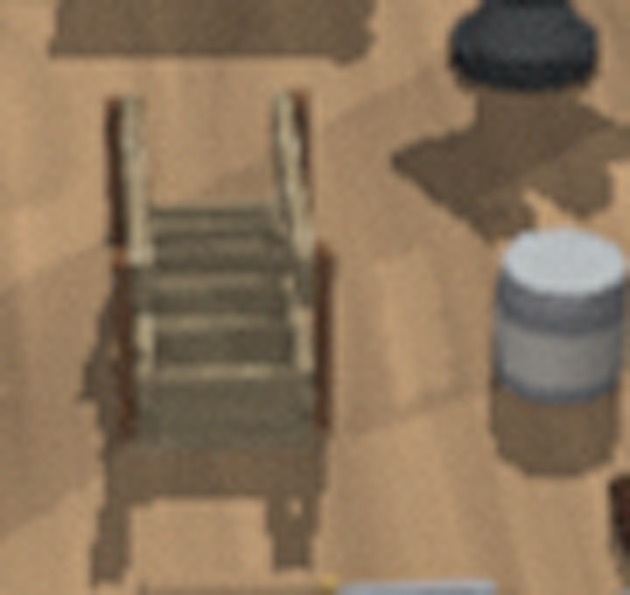

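Run:
```python
from h import *
d=grab('wrist','w1'); c,r=ray(d,d['cx'],d['cy']); print(c,r, onz(d,280,210,48), onz(d,280,20,48),onz(d,280,250,48))
s=ctrl.read_state(); print(s['ee_pos'])
R=cv2.Rodrigues(np.array(s['eef_rot']))[0]; print(R.round(3)); print(R.T@(c-s['ee_pos']), R.T@r)
```

```text
[289.23843131 403.33823455 398.32163389] [ 0.16370451 -0.21770061 -0.9621888 ] [350.61808302 324.37153992  48.        ] [228.88655876 481.92398805  48.        ] [381.87836004 283.912561    48.        ]
[334.58669225 346.39721873 269.16854889]
[[-0.606  0.796 -0.002]
 [ 0.796  0.606 -0.003]
 [-0.001 -0.003 -1.   ]]
[  72.6667795    -1.9995507  -129.20837578] [-0.27157219  0.00142196  0.96241702]
```

```bash
python3 -m inch '[{"delta_pos":[0.9,-0.6,0],"yaw":-0.014},{"delta_pos":[0.9,-0.6,0],"yaw":-0.014},{"delta_pos":[0.9,-0.6,0],"yaw":-0.014},{"delta_pos":[0.9,-0.6,0],"yaw":-0.014},{"delta_pos":[0.9,-0.6,-0.2],"yaw":-0.014},{"delta_pos":[0.9,-0.6,-0.2],"yaw":-0.014},{"delta_pos":[0.9,-0.6,-0.2],"yaw":-0.014},{"delta_pos":[0.9,-0.6,-0.2],"yaw":-0.014},{"delta_pos":[0.9,-0.6,-0.2],"yaw":-0.014},{"delta_pos":[0.9,-0.6,-0.2],"yaw":-0.014},{"delta_pos":[0,0,0],"yaw":0}]'
python3 - <<'E'
from h import *
d=grab('wrist','w2'); print(ctrl.read_state()['ee_pos'])
E
```

```text
t: 2.82
ee_pos: [570.3, 180.2, 237.8]
eef_rot: [-2.019, -2.406, 0.006]
force: [-0.0, -0.2, 0.1]
grip_width: 85.5
[569.61415208 181.08907837 237.93570063]
```

View pics/w2.png

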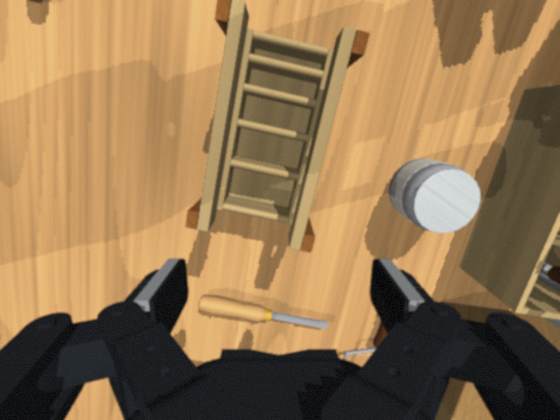

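```bash
python3 -m inch '[{"delta_pos":[-1,0.3,0.2],"yaw":-0.03},{"delta_pos":[-1,0.3,0.2],"yaw":-0.02},{"delta_pos":[-1,0.3,0.2],"yaw":0},{"delta_pos":[-0.6,0.3,0],"yaw":0},{"delta_pos":[0,0,0],"yaw":0},{"delta_pos":[0,0,0],"yaw":0}]'
python3 - <<'E'
from h import *
d=grab('wrist','w3'); print(ctrl.read_state()['ee_pos'])
for n in ['w2','w3']:
    im=load(n)['image'][:,:,::-1]
    cv2.imwrite(f'pics/{n}z.png',cv2.resize(im[0:270,180:400],None,fx=2.2,fy=2.2,interpolation=cv2.INTER_CUBIC) if n=='w2' else im)
E
```

```text
t: 3.62
ee_pos: [475.5, 212.3, 253.4]
eef_rot: [-2.202, -2.237, 0.004]
force: [0.1, 0.4, -0.7]
grip_width: 85.3
[475.54776863 212.25941503 253.34217759]
```

View pics/w2z.png

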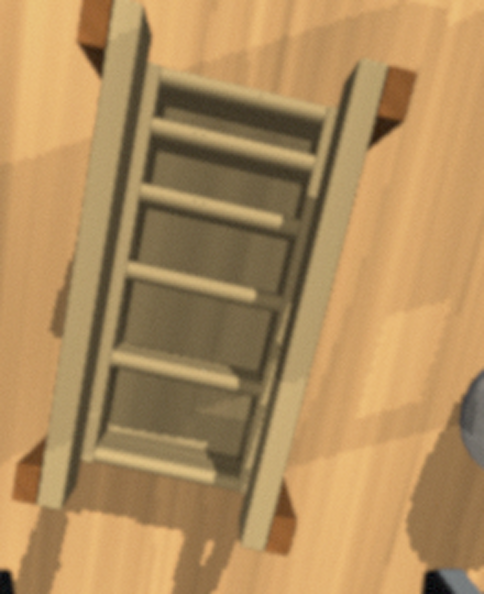

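View pics/w3z.png

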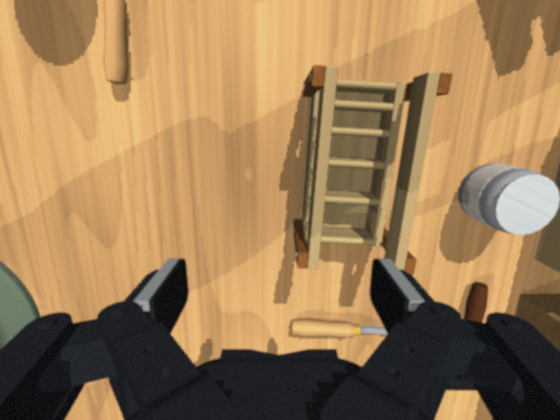

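Run:
```python
from h import *
im=load('w3')['image'][:,:,::-1]
cv2.imwrite('pics/w3zz.png',cv2.resize(im[60:280,285:450],None,fx=2.7,fy=2.7,interpolation=cv2.INTER_CUBIC))
```

```text
(no output)
```

View pics/w3zz.png

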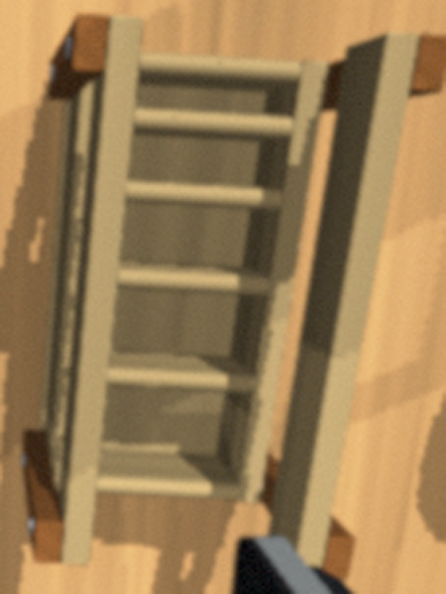

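Run:
```python
from h import *
a=load('w2');b=load('w3')
A=lambda p:(180+p[0]/2.2,p[1]/2.2); B=lambda p:(285+p[0]/2.7,60+p[1]/2.7)
for n,p,q in [('L bot out',(40,500),(62,560)),('L bot in',(65,507),(88,562)),('R top in',(360,62),(383,36)),('R top out',(387,68),(417,38)),
  ('P5 R end',(240,490),(243,490)),]:
    print(n,[x if np.isscalar(x) else x.round(1) for x in tri(a,A(p),b,B(q))])
PA=[((160,77),(330,112)),((155,127),(315,160)),((143,191),(282,221)),((130,269),(255,296)),((115,355),(238,383)),((97,455),(215,478))]
PB=[((140,66),(300,72)),((135,120),(293,126)),((128,191),(280,198)),((120,275),(270,284)),((108,371),(255,384)),((98,482),(240,492))]
ys=np.array([85,65,38,4,-37,-85])
for d,f,P in [(a,A,PA),(b,B,PB)]:
  for z in [48]:
    o=[(onz(d,*f(p),z),onz(d,*f(q),z)) for p,q in P]
    for (p,q),y in zip(o,ys): print(p.round(1)[:2],q.round(1)[:2],'ang',np.degrees(np.arctan2(*(q-p)[[1,0]])).round(1), 'y at x=555:',round(p[1]+(555-p[0])*(q[1]-p[1])/(q[0]-p[0]),1))
```

```text
L bot out [array([502.7, 147.4, 114.4]), np.float64(1.2640332384896051)]
L bot in [array([512.3, 145.2, 111.5]), np.float64(0.987616261956797)]
R top in [array([592.1, 320.1, 112.5]), np.float64(0.5666602521922853)]
R top out [array([601. , 319.1, 115.3]), np.float64(0.37124026852029385)]
P5 R end [array([586.4, 145.8,  46.9]), np.float64(3.5395890147633753)]
[519.4 318.9] [592.9 318.1] ang -0.6 y at x=555: 318.5
[520.1 299.5] [590.6 298.5] ang -0.8 y at x=555: 299.0
[518.7 273.2] [581.4 271.5] ang -1.5 y at x=555: 272.2
[517.6 239.5] [575.7 237.6] ang -1.9 y at x=555: 238.2
[516.1 199.8] [575.3 196.7] ang -2.9 y at x=555: 197.8
[513.8 149.9] [572.6 148.3] ang -1.6 y at x=555: 148.8
[530.8 317.6] [590.9 316.3] ang -1.2 y at x=555: 317.1
[530.1 298.4] [590.6 297.1] ang -1.2 y at x=555: 297.8
[529.1 272.1] [588.6 270.3] ang -1.7 y at x=555: 271.3
[527.9 239.4] [588.3 236.8] ang -2.6 y at x=555: 238.2
[525.3 199.8] [586.6 195.2] ang -4.3 y at x=555: 197.6
[523.7 150.7] [585.2 147.1] ang -3.4 y at x=555: 148.9
```

```bash
python3 -m inch '[{"delta_pos":[0.15,-0.95,0],"yaw":0.003},{"delta_pos":[0.15,-0.95,0],"yaw":0.003},{"delta_pos":[0.15,-0.95,0],"yaw":0.003},{"delta_pos":[0.15,-0.95,0],"yaw":0.003},{"delta_pos":[0.15,-0.95,0],"yaw":0.003},{"delta_pos":[0.15,-0.95,0],"yaw":0.003},{"delta_pos":[0.15,-0.95,0],"yaw":0.003},{"delta_pos":[0.15,-0.95,0],"yaw":0.003},{"delta_pos":[0.15,-0.95,0],"yaw":0.003},{"delta_pos":[0.15,-0.95,0],"yaw":0.003},{"delta_pos":[0.15,-0.95,0],"yaw":0.003},{"delta_pos":[0.15,-0.95,0],"yaw":0.003},{"delta_pos":[0.15,-0.95,0],"yaw":0.003},{"delta_pos":[0.15,-0.95,0],"yaw":0.003},{"delta_pos":[0.15,-0.95,0],"yaw":0.003},{"delta_pos":[0.15,-0.95,0],"yaw":0.003},{"delta_pos":[0.15,-0.95,0],"yaw":0.003},{"delta_pos":[0.15,-0.9,0],"yaw":0.003},{"delta_pos":[0,0,0],"yaw":0},{"delta_pos":[0,0,0],"yaw":0}]'
python3 - <<'E'
from h import *
d=grab('wrist','w4'); s=ctrl.read_state();print(s['ee_pos'],s['eef_rot'],s['joint_pos'])
E
```

```text
t: 6.18
ee_pos: [550.0, -240.6, 248.3]
eef_rot: [2.016, 2.409, -0.016]
force: [-0.2, 1.0, 0.9]
grip_width: 85.3
[ 549.93470996 -240.54675169  248.32105804] [ 2.01624025  2.40903777 -0.01645479] [ 0.00707494  0.51654615  0.44119961  1.68005238 -0.24074431  1.00348042
  0.70557494]
```

View pics/w4.png

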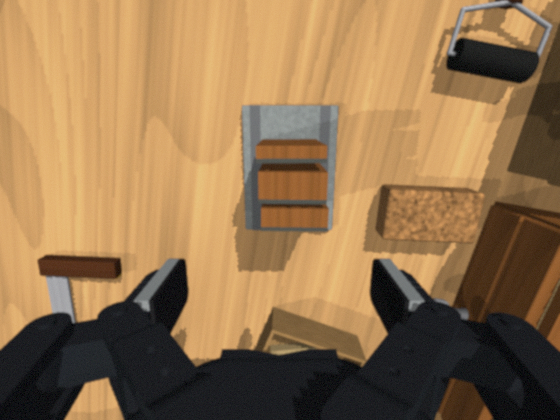

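```bash
cat > blk.py <<'E'
from h import *
def rects(n,zoom=None):
    d=load(n); im=d['image'][:,:,::-1]; hsv=cv2.cvtColor(im,cv2.COLOR_BGR2HSV)
    return d,im,hsv
E
python3 - <<'E'
from blk import *
d,im,h=rects('w4')
cv2.imwrite('pics/w4z.png',cv2.resize(im[95:240,230:350],None,fx=4,fy=4,interpolation=cv2.INTER_CUBIC))
for v in range(135,240,2): print(v,h[v,292],end=' ')
E
```

```text
135 [ 72   9 137] 137 [ 66  10 130] 139 [ 11  61 113] 141 [ 13 161 109] 143 [ 14 164 106] 145 [ 13 165 130] 147 [ 13 168 159] 149 [ 14 177 157] 151 [ 13 169 158] 153 [ 13 168 162] 155 [ 13 165 162] 157 [ 14 156 152] 159 [ 17  50 102] 161 [30 15 85] 163 [17 65 75] 165 [ 14 176  61] 167 [ 14 160  62] 169 [ 14 175  67] 171 [ 13 168 117] 173 [ 14 167 154] 175 [ 14 169 160] 177 [ 14 168 159] 179 [ 13 173 159] 181 [ 13 168 156] 183 [ 14 175 157] 185 [ 14 171 158] 187 [ 14 175 157] 189 [ 14 172 157] 191 [ 13 171 154] 193 [ 14 171 160] 195 [ 14 174 158] 197 [ 14 163 158] 199 [ 13 136 141] 201 [35 18 86] 203 [23 30 76] 205 [ 13 169  65] 207 [ 13 161 106] 209 [ 14 168 146] 211 [ 14 169 152] 213 [ 13 166 152] 215 [ 14 173 152] 217 [ 14 169 155] 219 [ 14 171 151] 221 [ 14 173 153] 223 [ 14 171 151] 225 [ 14 169 152] 227 [ 14 106 116] 229 [34 21 87] 231 [ 17 100 120] 233 [ 16 127 145] 235 [ 16 131 146] 237 [ 16 128 146] 239 [ 17 129 144]
```

View pics/w4z.png

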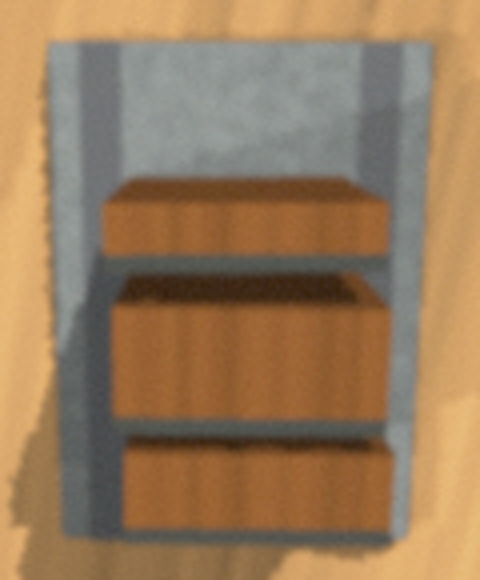

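```bash
cat >> blk.py <<'E'
def tops(n,z=106):
    d,im,h=rects(n)
    m=cv2.inRange(h,(10,150,130),(16,200,175)); m=cv2.morphologyEx(m,cv2.MORPH_OPEN,np.ones((3,3)))
    cs,_=cv2.findContours(m,cv2.RETR_EXTERNAL,cv2.CHAIN_APPROX_NONE); out=[]
    for c in cs:
        if cv2.contourArea(c)<300: continue
        P=np.array([onz(d,u,v,z)[:2] for u,v in c[:,0]],np.float32)
        (cx,cy),(w,hh),an=cv2.minAreaRect(P)
        if max(w,hh)<90 and max(w,hh)>40: print(n,'z',z,'centre',round(cx,1),round(cy,1),'size',round(w,1),round(hh,1),'ang',round(an,1),'px',c[:,0].mean(0).round(1)); out.append((cv2.minAreaRect(c),(cx,cy)))
    return d,out
E
python3 - <<'E'
from blk import *
tops('w4')
# rack yaw from rails
a=load('w2');A=lambda p:(180+p[0]/2.2,p[1]/2.2)
for p,q in [((145,15),(65,507)),((360,62),(243,545))]:
    p=onz(a,*A(p),116);q=onz(a,*A(q),116); print(p.round(1),q.round(1),np.degrees(np.arctan2(-(p-q)[0],(p-q)[1])))
E
```

```text
w4 z 106 centre 822.0 -284.0 size 79.6 12.2 ang 89.8 px [545.6 287.7]
w4 z 106 centre 564.3 -255.6 size 59.5 17.4 ang 10.2 px [293.8 217. ]
w4 z 106 centre 557.0 -226.4 size 60.2 23.7 ang 10.1 px [292.2 184.8]
w4 z 106 centre 550.3 -196.9 size 59.4 10.3 ang 10.1 px [291.  151.4]
[520.  320.6 116. ] [513.3 147.5 116. ] -2.2099850273786386
[591.8 319.3 116. ] [585.2 143.8 116. ] -2.1446157126108103
```

```bash
python3 -m inch '[{"delta_pos":[0.15,0.3,-0.9],"yaw":0},{"delta_pos":[0.14,0.26,-0.9],"yaw":0},{"delta_pos":[0,0,-0.8],"yaw":0},{"delta_pos":[0,0,0],"yaw":0},{"delta_pos":[0,0,0],"yaw":0}]'
python3 - <<'E'
from blk import *
grab('wrist','w5'); s=ctrl.read_state();print(s['ee_pos'],s['eef_rot'])
d5,o5=tops('w5'); d4,o4=tops('w4')
def corners(r): 
    b=cv2.boxPoints(r); return b[np.argsort(b[:,1])]
for r5,c5 in o5:
  for r4,c4 in o4:
    if np.hypot(c5[0]-c4[0],c5[1]-c4[1])<12:
      q5=cv2.boxPoints(r5);q4=cv2.boxPoints(r4)
      f=lambda q:[min(q,key=lambda p:s*p[0]+t*p[1]) for s,t in((1,1),(-1,1),(1,-1),(-1,-1))]
      print([(x.round(1),round(e,1)) for x,e in [tri(d5,a,d4,b) for a,b in zip(f(q5),f(q4))]])
E
```

```text
t: 6.85
ee_pos: [558.4, -223.1, 182.9]
eef_rot: [2.012, 2.412, -0.014]
force: [0.4, -0.9, 0.1]
grip_width: 85.5
[ 558.35741064 -223.06850224  182.86362307] [ 2.01159958  2.41165662 -0.01382716]
w5 z 106 centre 564.3 -255.8 size 61.4 17.6 ang 9.5 px [281.3 264.6]
w5 z 106 centre 557.0 -226.5 size 60.8 24.6 ang 9.5 px [279.  225.6]
w5 z 106 centre 550.4 -197.3 size 60.2 10.4 ang 10.3 px [277.  184.1]
w4 z 106 centre 822.0 -284.0 size 79.6 12.2 ang 89.8 px [545.6 287.7]
w4 z 106 centre 564.3 -255.6 size 59.5 17.4 ang 10.2 px [293.8 217. ]
w4 z 106 centre 557.0 -226.4 size 60.2 23.7 ang 10.1 px [292.2 184.8]
w4 z 106 centre 550.3 -196.9 size 59.4 10.3 ang 10.1 px [291.  151.4]
[(array([ 533.3, -251.9,  106.5]), np.float64(0.8)), (array([ 591.4, -241. ,  108.8]), np.float64(1.2)), (array([ 535.9, -268.5,  108.2]), np.float64(1.2)), (array([ 594.9, -257.7,  109.4]), np.float64(0.9))]
[(array([ 525.5, -220. ,  104.6]), np.float64(0.5)), (array([ 585.2, -210.2,  100.5]), np.float64(0.2)), (array([ 529.4, -242.1,  110.5]), np.float64(0.5)), (array([ 589.1, -232.2,  107.6]), np.float64(0.2))]
[(array([ 520.7, -196.6,  110.4]), np.float64(0.1)), (array([ 578. , -186.5,  108.6]), np.float64(0.4)), (array([ 522.3, -206.5,  111.4]), np.float64(0.0)), (array([ 580.2, -196.4,  109.1]), np.float64(0.4))]
```

View pics/w5.png

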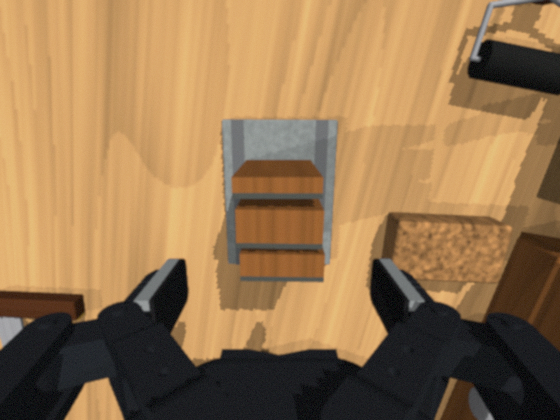

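```bash
python3 -m inch '[{"delta_pos":[-0.05,-0.19,-0.3],"yaw":0},{"delta_pos":[0,0,-0.9],"yaw":0},{"delta_pos":[0,0,-0.9],"yaw":0},{"delta_pos":[0,0,-0.9],"yaw":0},{"delta_pos":[0,0,-0.8],"yaw":0},{"delta_pos":[0,0,-0.4],"yaw":0},{"delta_pos":[0,0,0],"yaw":0}]'
```

```text
t: 7.78
ee_pos: [557.5, -230.7, 76.5]
eef_rot: [2.01, 2.406, -0.011]
force: [0.9, -0.6, -0.5]
grip_width: 85.8
```

```bash
python3 -m inch '[{"delta_pos":[0,0.11,-0.05],"yaw":0},{"delta_pos":[0,0,0],"yaw":0}]'; python3 -m inch '[{"delta_pos":[0,0,0],"yaw":0},{"delta_pos":[0,0,0],"yaw":0},{"delta_pos":[0,0,0],"yaw":0},{"delta_pos":[0,0,0],"yaw":0},{"delta_pos":[0,0,0],"yaw":0}]' 1
```

```text
t: 8.02
ee_pos: [558.1, -228.0, 76.5]
eef_rot: [2.009, 2.405, -0.01]
force: [0.2, -0.5, -0.2]
grip_width: 85.3
t: 8.65
ee_pos: [558.5, -228.1, 77.5]
eef_rot: [2.009, 2.404, -0.009]
force: [-0.2, 0.1, -1.0]
grip_width: 61.5
```

Gripped at 61.5 mm (block 62). Lift straight up.

```bash
python3 -m inch '[{"delta_pos":[0,0,0.1],"yaw":0},{"delta_pos":[0,0,0.4],"yaw":0},{"delta_pos":[0,0,0.6],"yaw":0},{"delta_pos":[0,0,0.9],"yaw":0},{"delta_pos":[0,0,1],"yaw":0},{"delta_pos":[0,0,1],"yaw":0},{"delta_pos":[0,0,0.8],"yaw":0},{"delta_pos":[0,0,0],"yaw":0}]'
python3 - <<'E'
from h import *
grab('wrist','w6'); grab('side','s6'); s=ctrl.read_state();print(s['ee_pos'],s['eef_rot'])
im=load('s6')['image'][:,:,::-1]
cv2.imwrite('pics/s6z.png',cv2.resize(im[170:310,230:370],None,fx=4,fy=4,interpolation=cv2.INTER_CUBIC))
E
```

```text
t: 9.65
ee_pos: [558.7, -228.6, 207.5]
eef_rot: [2.007, 2.401, -0.007]
force: [0.5, -0.0, -0.6]
grip_width: 61.6
[ 557.97836328 -228.1755215   205.63071097] [ 2.00861638  2.40303291 -0.00814834]
```

View pics/w6.png

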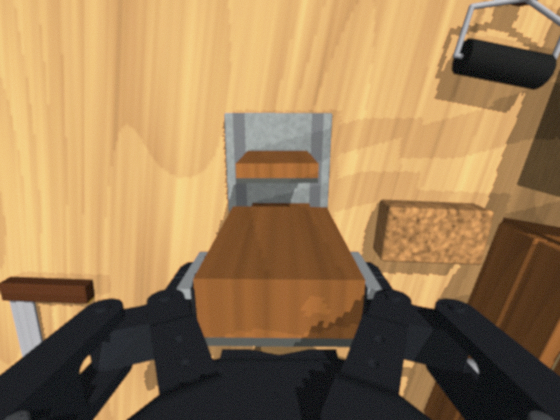

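View pics/s6z.png

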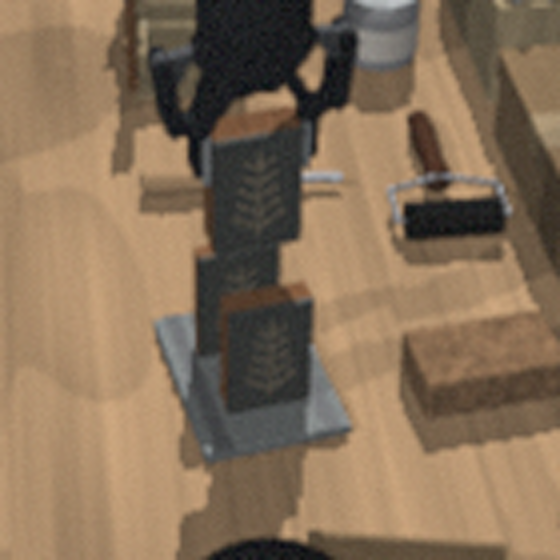

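```bash
python3 -m inch '[{"delta_pos":[-0.4,0.7,0],"yaw":-0.007},{"delta_pos":[-0.5,0.9,0],"yaw":-0.007},{"delta_pos":[-0.5,0.9,0],"yaw":-0.007},{"delta_pos":[-0.5,0.9,0],"yaw":-0.007},{"delta_pos":[-0.5,0.9,-0.2],"yaw":-0.007},{"delta_pos":[-0.5,0.9,-0.4],"yaw":-0.007},{"delta_pos":[-0.5,0.9,-0.6],"yaw":-0.007},{"delta_pos":[-0.5,0.9,-0.6],"yaw":-0.007},{"delta_pos":[-0.5,0.8,-0.6],"yaw":-0.007},{"delta_pos":[-0.4,0.7,-0.6],"yaw":-0.007},{"delta_pos":[-0.2,0.3,-0.4],"yaw":0},{"delta_pos":[0,0,-0.2],"yaw":0},{"delta_pos":[0,0,0],"yaw":0}]'
```

```text
t: 11.38
ee_pos: [423.9, -2.6, 105.6]
eef_rot: [2.274, 2.166, -0.025]
force: [-0.3, -0.1, -1.2]
grip_width: 61.4
```

```bash
python3 -m inch '[{"delta_pos":[0.2,0,-0.5],"yaw":0},{"delta_pos":[0.1,0,-0.5],"yaw":0},{"delta_pos":[0,0,-0.2],"yaw":0},{"delta_pos":[0,0,0],"yaw":0},{"delta_pos":[0,0,0],"yaw":0}]'
```

```text
t: 12.0
ee_pos: [432.8, -3.9, 73.7]
eef_rot: [2.275, 2.163, -0.024]
force: [0.2, 1.1, -0.5]
grip_width: 61.4
```

```bash
python3 -m inch '[{"delta_pos":[0,0,-0.08],"yaw":0},{"delta_pos":[0,0,-0.08],"yaw":0},{"delta_pos":[0,0,0],"yaw":0}]'
```

```text
t: 12.38
ee_pos: [433.0, -3.7, 69.9]
eef_rot: [2.275, 2.163, -0.023]
force: [-0.5, 0.4, -1.2]
grip_width: 61.4
```

```bash
python3 -m inch '[{"delta_pos":[0,0,-0.06],"yaw":0},{"delta_pos":[0,0,-0.04],"yaw":0},{"delta_pos":[0,0,0],"yaw":0}]'
```

```text
t: 12.75
ee_pos: [433.1, -3.6, 67.3]
eef_rot: [2.275, 2.163, -0.023]
force: [-0.0, 0.3, -0.5]
grip_width: 61.8
```

```bash
python3 -m inch '[{"delta_pos":[0,0,-0.05],"yaw":0},{"delta_pos":[0,0,-0.02],"yaw":0}]'
```

```text
t: 13.0
ee_pos: [433.1, -3.7, 67.2]
eef_rot: [2.276, 2.163, -0.02]
force: [-4.5, 0.5, 16.5]
grip_width: 61.4
```

```bash
python3 -m inch '[{"delta_pos":[0,0,0],"yaw":0},{"delta_pos":[0,0,0],"yaw":0},{"delta_pos":[0,0,0],"yaw":0},{"delta_pos":[0,0,0.2],"yaw":0},{"delta_pos":[0,0,0.8],"yaw":0},{"delta_pos":[0,0,1],"yaw":0},{"delta_pos":[0,0,1],"yaw":0},{"delta_pos":[0,0,1],"yaw":0},{"delta_pos":[0,0,0.4],"yaw":0},{"delta_pos":[0,0,0],"yaw":0}]' 0
python3 - <<'E'
from blk import *
grab('wrist','w7'); s=ctrl.read_state();print(s['ee_pos'],s['eef_rot'],s['joint_pos'])
tops('w7',96)
E
```

```text
t: 14.25
ee_pos: [432.4, -3.9, 181.2]
eef_rot: [2.277, 2.163, -0.021]
force: [-0.5, 0.8, -0.2]
grip_width: 85.7
[432.18418448  -3.94466491 180.81122781] [ 2.27697181  2.16314104 -0.02200052] [-0.54564431  0.36397893  0.51570508  2.16183827 -0.26471005  0.68735929
  0.09853421]
w7 z 96 centre 431.6 -2.1 size 24.3 61.7 ang 86.0 px [280.5 214.8]
```

View pics/w7.png

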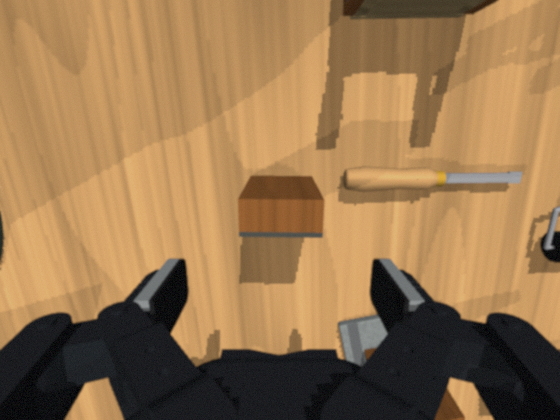

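```bash
python3 -m inch '[{"delta_pos":[0,0.03,0],"yaw":0.055},{"delta_pos":[0,0,0],"yaw":0.055},{"delta_pos":[0,0,0],"yaw":0.055},{"delta_pos":[0,0,0],"yaw":0.055},{"delta_pos":[0,0,0],"yaw":0.055},{"delta_pos":[0,0,0],"yaw":0.055},{"delta_pos":[0,0,0],"yaw":0.055},{"delta_pos":[0,0,0],"yaw":0.055},{"delta_pos":[0,0,0],"yaw":0.05},{"delta_pos":[0,0,0],"yaw":0},{"delta_pos":[0,0,0],"yaw":0}]'
python3 - <<'E'
from h import *
s=ctrl.read_state();R=cv2.Rodrigues(np.array(s['eef_rot']))[0];print(s['ee_pos'],R.round(3),np.degrees(np.arctan2(R[1,1],R[0,1])),s['joint_pos'])
E
```

```text
t: 15.68
ee_pos: [427.4, -3.3, 170.7]
eef_rot: [-0.059, -3.14, 0.026]
force: [0.6, -0.3, 0.2]
grip_width: 85.5
[427.35761427  -3.32445816 170.65847323] [[-0.999  0.038 -0.001]
 [ 0.038  0.999 -0.017]
 [ 0.    -0.017 -1.   ]] 87.83107872573854 [-0.22759639  0.33197223  0.10302223  2.17375009 -0.02835329  0.64083257
  1.42558557]
```

```bash
python3 -m inch '[{"delta_pos":[0.18,0,-0.4],"yaw":0},{"delta_pos":[0,0,-0.8],"yaw":0},{"delta_pos":[0,0,-0.8],"yaw":0},{"delta_pos":[0,0,-0.8],"yaw":0},{"delta_pos":[0,0,-0.8],"yaw":0},{"delta_pos":[0,0,-0.4],"yaw":0},{"delta_pos":[0,0,0],"yaw":0}]'
```

```text
t: 16.55
ee_pos: [432.8, -2.8, 64.0]
eef_rot: [-0.076, -3.139, 0.028]
force: [-0.2, 0.3, 0.9]
grip_width: 85.6
```

```bash
python3 -m inch '[{"delta_pos":[0,0,0.12],"yaw":0},{"delta_pos":[0,0,0],"yaw":0},{"delta_pos":[0,0,0],"yaw":0},{"delta_pos":[0,0,0],"yaw":0},{"delta_pos":[0,0,0],"yaw":0},{"delta_pos":[0,0,0],"yaw":0},{"delta_pos":[0,0,0],"yaw":0},{"delta_pos":[0,0,0],"yaw":0},{"delta_pos":[0,0,0],"yaw":0},{"delta_pos":[0,0,0],"yaw":0}]' 1
python3 - <<'E'
from h import *
s=ctrl.read_state();R=cv2.Rodrigues(np.array(s['eef_rot']))[0];print(s['ee_pos'],R.round(3),s['grip_width'],s['force'])
E
```

```text
t: 17.8
ee_pos: [433.8, -2.7, 68.9]
eef_rot: [0.077, 3.139, -0.027]
force: [-0.4, 1.0, -1.7]
grip_width: 28.1
[433.83324734  -2.68545798  68.94932753] [[-0.999  0.049  0.001]
 [ 0.049  0.999 -0.017]
 [-0.002 -0.017 -1.   ]] 28.097923408713612 [-0.39219328  1.03083725 -1.66525203]
```

```bash
python3 -m inch '[{"delta_pos":[0,0,0.2],"yaw":0},{"delta_pos":[0,0,0.8],"yaw":0},{"delta_pos":[0,0.3,1],"yaw":0},{"delta_pos":[0.3,0.6,1],"yaw":0},{"delta_pos":[0.5,0.9,1],"yaw":0},{"delta_pos":[0.5,0.9,1],"yaw":0},{"delta_pos":[0.5,0.9,0.5],"yaw":0},{"delta_pos":[0.5,0.9,0],"yaw":0},{"delta_pos":[0.5,0.9,0],"yaw":0},{"delta_pos":[0.5,0.9,0],"yaw":0},{"delta_pos":[0.5,0.9,0],"yaw":0},{"delta_pos":[0.5,0.9,0],"yaw":0},{"delta_pos":[0.4,0.9,0],"yaw":0},{"delta_pos":[0.2,0.8,0],"yaw":0},{"delta_pos":[0,0.3,0],"yaw":0},{"delta_pos":[0,0,0],"yaw":0}]'
python3 - <<'E'
from h import *
s=ctrl.read_state();R=cv2.Rodrigues(np.array(s['eef_rot']))[0];print(s['ee_pos'],R.round(3),s['grip_width'],s['force'])
print('jaw',np.degrees(np.arctan2(R[1,1],R[0,1])))
grab('wrist','w8');grab('side','s8');grab('top','t8')
cv2.imwrite('pics/s8z.png',cv2.resize(load('s8')['image'][70:230,220:360,::-1],None,fx=3.5,fy=3.5,interpolation=cv2.INTER_CUBIC))
E
```

```text
t: 19.8
ee_pos: [557.0, 256.9, 215.9]
eef_rot: [0.081, 3.139, -0.027]
force: [0.5, -0.2, -0.9]
grip_width: 28.5
[556.99029077 256.8683467  215.94507784] [[-0.999  0.051  0.001]
 [ 0.051  0.999 -0.017]
 [-0.002 -0.017 -1.   ]] 28.46736653394695 [ 0.47412409 -0.23101954 -0.85803497]
jaw 87.05046615002007
```

View pics/w8.png

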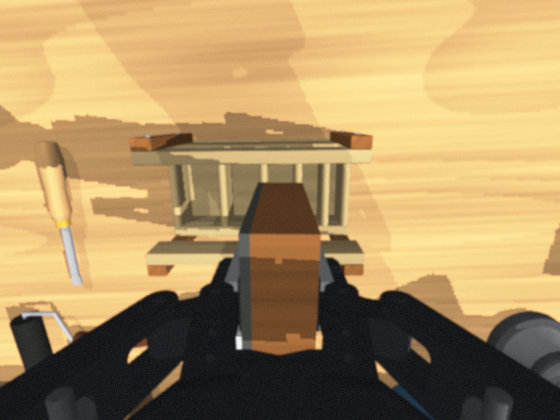

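View pics/s8z.png

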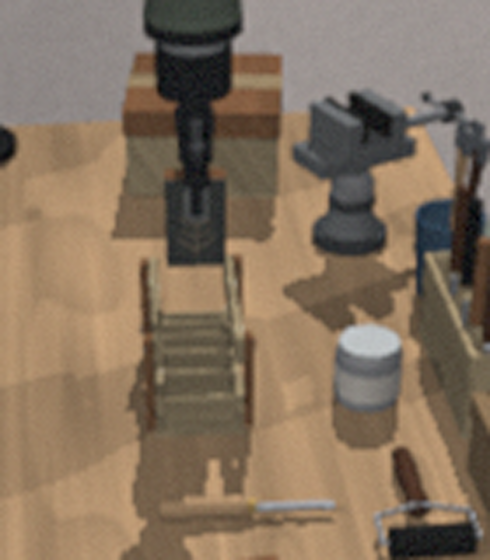

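Run:
```python
from h import *
d=load('w8')
for p in [(262,184),(302,184)]: print(onz(d,*p,215.9-68.9))
print(proj(d,[[524.6,255.7-14,147],[524.6,255.7+14,147],[524,255.7-14,243],[524,255.7+14,243]]))
# rack partitions check in this view: tops at z=48
a=[552.6,233.7]; c,s=np.cos(-.0384),np.sin(-.0384)
for y in [85,65,38,4,-37,-85]: 
  print(y,proj(d,[[a[0]+c*(-36)-s*y,a[1]+s*(-36)+c*y,48],[a[0]+c*0-s*y,a[1]+c*y,48]]).round())
for x in(-36,36): print('rail',proj(d,[[a[0]+c*x-s*y,a[1]+s*x+c*y,116] for y in (-85,85)]).round())
cv2.imwrite('pics/w8z.png',cv2.resize(d['image'][120:290,120:380,::-1],None,fx=3,fy=3,interpolation=cv2.INTER_CUBIC))
```

```text
[525.02722474 245.04661065 147.        ]
[526.31326807 271.16341857 147.        ]
[[256.85872536 183.60582648]
 [299.66851855 181.52421255]
 [233.57980662 234.60164451]
 [312.83176973 231.14898929]]
85 [[347. 155.]
 [346. 192.]]
65 [[326. 155.]
 [325. 192.]]
38 [[298. 155.]
 [298. 192.]]
4 [[262. 156.]
 [263. 192.]]
-37 [[220. 156.]
 [222. 193.]]
-85 [[170. 157.]
 [174. 193.]]
rail [[138. 167.]
 [366. 164.]]
rail [[150. 255.]
 [360. 254.]]
```

View pics/w8z.png

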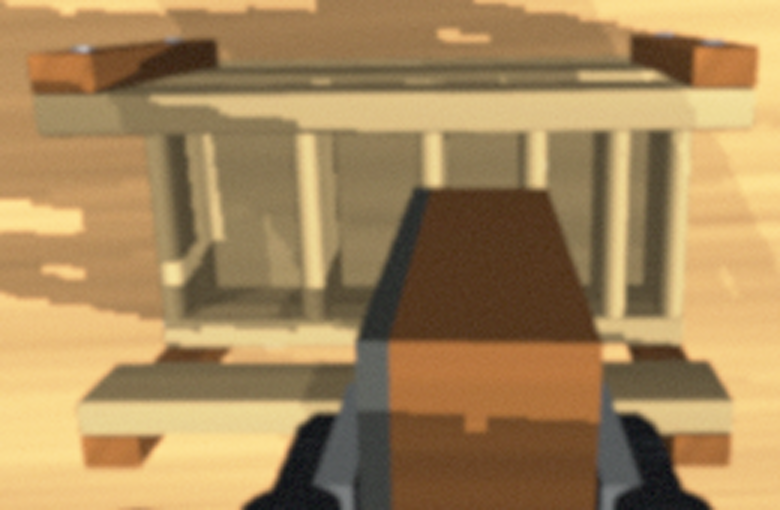

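```bash
python3 -m inch '[{"delta_pos":[-0.08,-0.06,-0.3],"yaw":0.004},{"delta_pos":[0,0,-0.7],"yaw":0},{"delta_pos":[0,0,-0.7],"yaw":0},{"delta_pos":[0,0,-0.7],"yaw":0},{"delta_pos":[0,0,-0.6],"yaw":0},{"delta_pos":[0,0,-0.4],"yaw":0},{"delta_pos":[0,0,-0.2],"yaw":0},{"delta_pos":[0,0,0],"yaw":0}]'
```

```text
t: 20.95
ee_pos: [554.1, 251.7, 118.5]
eef_rot: [0.065, 3.141, -0.029]
force: [0.2, 0.9, -1.1]
grip_width: 28.3
```

```bash
python3 -m inch '[{"delta_pos":[0,0.14,0],"yaw":0},{"delta_pos":[0,0,0],"yaw":0}]'; python3 -c "
from h import *
s=ctrl.read_state();R=cv2.Rodrigues(np.array(s['eef_rot']))[0];print(s['ee_pos'],R.round(3))"
```

```text
t: 21.2
ee_pos: [554.6, 255.8, 119.4]
eef_rot: [0.065, 3.14, -0.028]
force: [-0.7, -0.0, -1.4]
grip_width: 28.4
[554.57321936 255.828348   119.42161664] [[-0.999  0.041  0.001]
 [ 0.041  0.999 -0.018]
 [-0.002 -0.018 -1.   ]]
```

Now lower in small steps onto slot 2 until contact.

```bash
python3 -m inch '[{"delta_pos":[0,0,-0.06],"yaw":0},{"delta_pos":[0,0,-0.06],"yaw":0},{"delta_pos":[0,0,0],"yaw":0}]';python3 -m inch '[{"delta_pos":[0,0,-0.05],"yaw":0},{"delta_pos":[0,0,-0.03],"yaw":0}]'
```

```text
t: 21.58
ee_pos: [554.7, 255.9, 116.7]
eef_rot: [0.065, 3.139, -0.027]
force: [0.7, -0.0, -0.5]
grip_width: 28.7
t: 21.82
ee_pos: [555.2, 256.3, 115.3]
eef_rot: [0.064, 3.138, -0.026]
force: [-2.8, -1.8, 10.7]
grip_width: 28.4
```

```bash
python3 -m inch '[{"delta_pos":[0,0,-0.04],"yaw":0},{"delta_pos":[0,0,-0.03],"yaw":0}]'
python3 - <<'E'
from h import *
grab('wrist','w9');grab('side','s9')
cv2.imwrite('pics/s9z.png',cv2.resize(load('s9')['image'][90:210,230:340,::-1],None,fx=4.5,fy=4.5,interpolation=cv2.INTER_CUBIC))
s=ctrl.read_state();print(s['ee_pos'],s['force'])
E
```

```text
t: 22.08
ee_pos: [555.4, 256.4, 115.2]
eef_rot: [0.064, 3.137, -0.025]
force: [-5.3, -2.2, 15.5]
grip_width: 28.7
[555.31767604 256.38776324 115.17590028] [-5.32809221 -1.72687035 16.16515136]
```

View pics/w9.png

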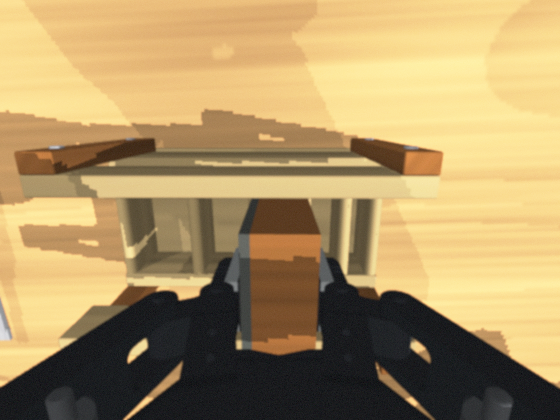

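View pics/s9z.png

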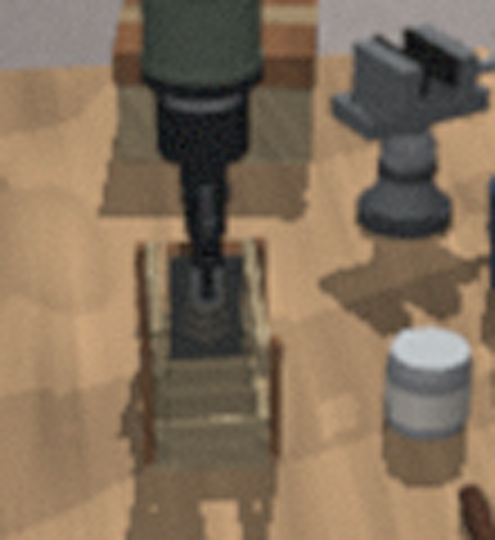

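```bash
python3 -m inch '[{"delta_pos":[-0.03,-0.02,0.3],"yaw":0},{"delta_pos":[0,0,0.4],"yaw":0},{"delta_pos":[-0.03,-0.4,0],"yaw":0},{"delta_pos":[-0.03,-0.7,0],"yaw":0},{"delta_pos":[0,-0.35,0],"yaw":0},{"delta_pos":[0,0,0],"yaw":0},{"delta_pos":[0,0,0],"yaw":0}]'; python3 -c "
from h import *
s=ctrl.read_state();R=cv2.Rodrigues(np.array(s['eef_rot']))[0];print(s['ee_pos'],R.round(3))
d=grab('wrist','w10')
cv2.imwrite('pics/w10z.png',cv2.resize(d['image'][130:290,120:430,::-1],None,fx=2.5,fy=2.5,interpolation=cv2.INTER_CUBIC))"
```

```text
t: 23.05
ee_pos: [553.0, 215.8, 133.5]
eef_rot: [0.067, 3.137, -0.026]
force: [0.5, -0.1, -0.5]
grip_width: 28.1
[552.99287319 215.77500561 133.54155378] [[-0.999  0.043  0.003]
 [ 0.043  0.999 -0.017]
 [-0.004 -0.016 -1.   ]]
```

View pics/w10z.png

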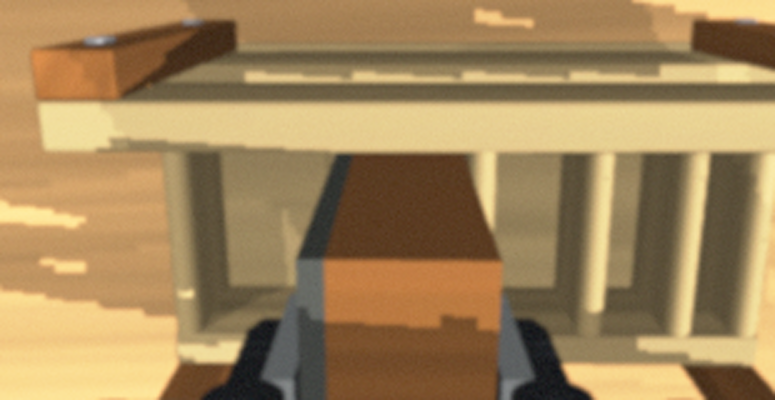

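```bash
python3 -m inch '[{"delta_pos":[0,0.1,0],"yaw":0},{"delta_pos":[0,0,-0.3],"yaw":0},{"delta_pos":[0,0,0],"yaw":0}]'; python3 -c "
from h import *
print(ctrl.read_state()['ee_pos'])"
```

```text
t: 23.48
ee_pos: [552.7, 219.5, 125.2]
eef_rot: [0.065, 3.138, -0.026]
force: [0.0, -0.8, -0.2]
grip_width: 28.2
[552.6890298  219.46354561 125.15125382]
```

```bash
python3 -m inch '[{"delta_pos":[0.02,-0.04,-0.1],"yaw":0},{"delta_pos":[0,0,-0.12],"yaw":0},{"delta_pos":[0,0,-0.12],"yaw":0},{"delta_pos":[0,0,-0.1],"yaw":0}]'
```

```text
t: 23.98
ee_pos: [553.3, 218.4, 113.4]
eef_rot: [0.065, 3.138, -0.026]
force: [0.4, 0.5, -1.5]
grip_width: 28.2
```

```bash
python3 -m inch '[{"delta_pos":[0,0,-0.12],"yaw":0},{"delta_pos":[0,0,-0.12],"yaw":0},{"delta_pos":[0,0,-0.12],"yaw":0}]'
```

```text
t: 24.35
ee_pos: [553.3, 218.4, 103.8]
eef_rot: [0.065, 3.138, -0.026]
force: [-0.1, -0.6, -1.6]
grip_width: 28.6
```

```bash
python3 -m inch '[{"delta_pos":[0,0,-0.12],"yaw":0},{"delta_pos":[0,0,-0.15],"yaw":0},{"delta_pos":[0,0,-0.12],"yaw":0}]'
```

```text
t: 24.72
ee_pos: [553.3, 218.4, 93.3]
eef_rot: [0.065, 3.138, -0.026]
force: [-0.8, -0.2, -1.3]
grip_width: 28.5
```

```bash
python3 -m inch '[{"delta_pos":[0,0,-0.12],"yaw":0},{"delta_pos":[0,0,-0.12],"yaw":0},{"delta_pos":[0,0,-0.1],"yaw":0},{"delta_pos":[0,0,0],"yaw":0}]'
```

```text
t: 25.22
ee_pos: [553.2, 218.4, 84.0]
eef_rot: [0.065, 3.138, -0.026]
force: [0.7, 0.1, -0.6]
grip_width: 28.0
```

```bash
python3 -m inch '[{"delta_pos":[0,0,-0.08],"yaw":0},{"delta_pos":[0,0,-0.06],"yaw":0},{"delta_pos":[0,0,0],"yaw":0}]'
```

```text
t: 25.6
ee_pos: [553.3, 218.4, 80.4]
eef_rot: [0.065, 3.138, -0.026]
force: [0.6, 0.4, -0.9]
grip_width: 28.3
```

```bash
python3 -m inch '[{"delta_pos":[0,0,-0.06],"yaw":0},{"delta_pos":[0,0,-0.05],"yaw":0},{"delta_pos":[0,0,0],"yaw":0}]'; python3 -m inch '[{"delta_pos":[0,0,-0.04],"yaw":0},{"delta_pos":[0,0,-0.03],"yaw":0}]'
```

```text
t: 25.98
ee_pos: [553.3, 218.4, 77.5]
eef_rot: [0.065, 3.138, -0.026]
force: [0.0, 0.3, -1.6]
grip_width: 28.2
t: 26.22
ee_pos: [553.7, 218.5, 76.7]
eef_rot: [0.065, 3.137, -0.025]
force: [-6.6, -2.7, 22.2]
grip_width: 28.7
```

```bash
python3 -m inch '[{"delta_pos":[0,0,0],"yaw":0},{"delta_pos":[0,0,0],"yaw":0},{"delta_pos":[0,0,0],"yaw":0},{"delta_pos":[0,0,0],"yaw":0},{"delta_pos":[0,0,0],"yaw":0}]' 0.35; python3 -c "
from h import *
s=ctrl.read_state();R=cv2.Rodrigues(np.array(s['eef_rot']))[0];print(s['ee_pos'],s['force'])
d=grab('wrist','w11')"
```

```text
t: 26.85
ee_pos: [553.8, 218.5, 76.8]
eef_rot: [0.065, 3.137, -0.025]
force: [0.0, -0.7, -0.4]
grip_width: 55.6
[553.81272137 218.54076578  76.79229833] [ 0.03569068 -0.67274045 -0.37137968]
```

View pics/w11.png

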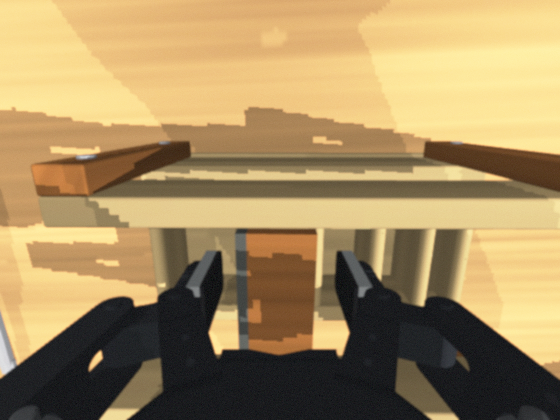

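```bash
python3 -m inch '[{"delta_pos":[0,0,0.2],"yaw":0},{"delta_pos":[0,0,0.5],"yaw":0},{"delta_pos":[0,0,0.8],"yaw":0},{"delta_pos":[0,0,1],"yaw":0},{"delta_pos":[0,0,1],"yaw":0},{"delta_pos":[0,0,1],"yaw":0},{"delta_pos":[-0.5,0,1],"yaw":0},{"delta_pos":[-0.8,0,0.5],"yaw":0},{"delta_pos":[-0.8,0,0],"yaw":0},{"delta_pos":[0,0,0],"yaw":0},{"delta_pos":[0,0,0],"yaw":0}]'; python3 -c "
from h import *
for n in ['wrist','side','top']: grab(n,n[0]+'12')
cv2.imwrite('pics/s12z.png',cv2.resize(load('s12')['image'][110:310,220:360,::-1],None,fx=3,fy=3,interpolation=cv2.INTER_CUBIC))"
```

```text
t: 28.28
ee_pos: [500.7, 218.2, 240.5]
eef_rot: [0.066, 3.13, -0.019]
force: [0.0, 0.6, -0.6]
grip_width: 55.5
```

View pics/w12.png

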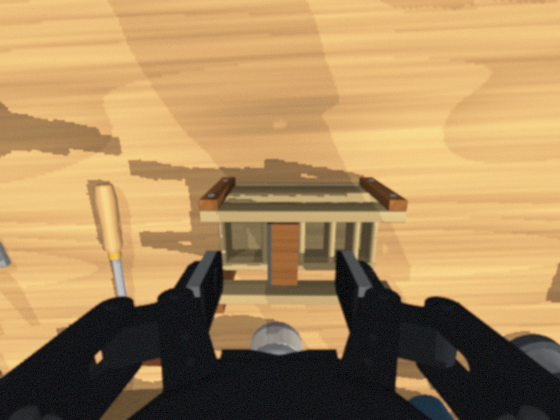

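View pics/s12z.png

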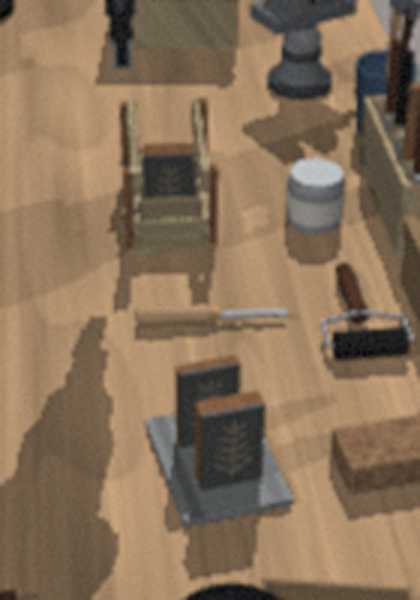

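View pics/t12.png

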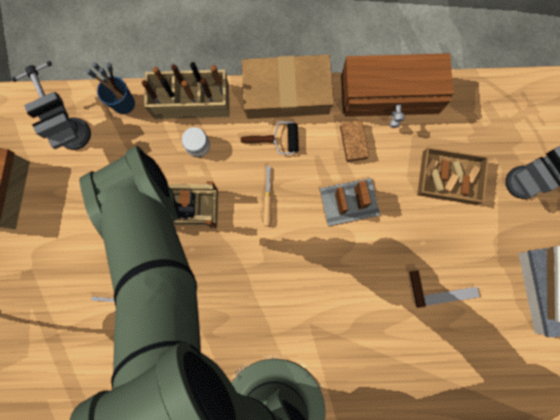

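```bash
python3 -c "
from blk import *
d,o=tops('w12',104); s=load('s12')
# mask in w12 top: is its far edge hidden by rail?
h=cv2.cvtColor(s['image'],cv2.COLOR_RGB2HSV); print(proj(s,[[552,217,104],[552,217,112],[583,231,104],[521,232,104]]).round(1))
m=cv2.inRange(h[145:175,262:295],(6,120,60),(16,230,200)); ys,xs=np.where(m); print(xs.min()+262,xs.max()+262,ys.min()+145,ys.max()+145,xs.mean()+262,ys.mean()+145)
w=load('w12'); print(tri(w,(285,254),s,(xs.mean()+262,ys.mean()+145)))
"
```

```text
w12 z 104 centre 551.9 218.5 size 23.7 61.4 ang 87.2 px [284.4 254.1]
[[275.3 159.7]
 [275.2 157.8]
 [283.3 157.3]
 [266.5 158.1]]
262 291 158 174 277.03508771929825 163.42105263157896
(array([558.66622771, 218.74169303,  86.76497717]), np.float64(0.20094480286376615))
```

```bash
python3 -c "
from h import *
s=ctrl.read_state(); print(s['t'],s['dq'].round(3) if hasattr(s['dq'],'round') else s['dq'],s['force']); print(order.finish_job())"
```

```text
28.425 [ 0.001  0.004 -0.001  0.003 -0.    -0.003  0.   ] [0.88177436 0.77372214 0.24930626]
the job is handed in; nothing more can be done
None
```

The middle block is standing on end in slot 3, fully down and released, and the job was handed in at 28.4 s.

- **Moving it:** I lifted the middle block off the board by its narrow edges and set it down on the clear bench. I then took it again by its faces. The jaws read 28.1 mm, so I passed over slots 0 and 1 (12 and 19 mm) as plainly too narrow.
- **Slot 2 (26 mm) refused it:** lowered onto the slot, it stopped with its underside at about 46 mm, on the partition tops. It did not go further when pressed again at about 16 N.
- **Slot 3 (33 mm) accepted it:** it slid in with no noticeable side force and met the floor at a TCP height of 76.7 mm, against 76.9 mm expected. I pressed to about 22 N, then opened the jaws and withdrew straight up.

**Last checks:** the wrist picture shows the block centred in slot 3. Its top measures 61 mm long when taken at the seated height of 104 mm, which fits a block on the floor. The side and top pictures show the other two blocks standing and the visible bench items where they were. The arm hid gouge_2 in the last top picture; nothing I did went near it.

**What disagreed:** a final two-view height of the block's top came out at 87 mm instead of 104 mm. The colour mask in the side picture also took in the rack's posts, so I set that figure aside and relied on the floor contact and the wrist view. The tool also had a tilt of about 1° that the moves could not correct, but the block had enough room in the slot.

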